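# Nest the lidded pail into the bucket stack without jamming it

### The job

The market stall is being packed up: lift the blue lidded pail by its white strap handle and lower it upright into the open mouth of the blue bucket stack (not the green one). Lower it gently, centred, feeling for the point where its tapered wall just begins to bear all round, and let go there: don't drop it in and don't press it in, or the pails will wedge together. Leave everything else on the table undisturbed.

Things in the scene. Friction and masses are not known exactly. Their poses are not given: they have to be found in the camera images.
- pail: The light-blue tapered pail with a white lid, loose, 0.3 to 0.6 kg, hard, closed and round: radius 42 mm at the foot, growing 0.2 mm for each mm of height to 59 mm at 85 mm; then the lid, 124 mm across, from 85 to 95 mm height; a white strap handle above it, top at 141 mm. Origin: centre of its underside; z up its axis; the handle bar runs along its y.
- handle (a point): Centre of the handle's straight bar, on the pail's axis, 133 mm above its underside. The bar is 12 mm wide (along the pail's x), 16 mm tall and 76 mm long (along its y); 30 mm of free space below it, down to the lid; legs at its two ends (64 mm clear between them).
- stack: The light-blue bucket stack that the pail goes into. Outer bucket 100 mm tall, 134 mm across its rim, 94 mm at the foot, fixed to the table; a second, empty, open pail is nested in it on the same axis, its rim showing above. Origin: on the axis, at the bucket's underside; z up.
- stack_rim (a point): Centre of the outer blue bucket's rim, 100 mm above the table. The inner pail is stuck fast at an unknown height: its rim is 9 to 45 mm above this point. Its bore is a cone 76 mm deep, about 54 mm in radius at the rim, narrowing 0.2 mm per mm of depth like the pail, which so comes to bear all round with its underside 55 to 60 mm below the inner rim, lid well clear.
- pail_foot (a point): Centre of the pail's underside. Each mm off the stack's axis makes the wall touch on one side about 5 mm too high, pushing the pail sideways towards the axis; centred, the sideways pushes cancel and only an upward push is felt. Friction is about 0.6, so when let go the pail stays where it bears; pressed down with more than about 10 N it wedges.
- other: A green bucket stack of the same shape and size, fixed to the table; the pail must not touch it. Origin: on the axis, at its underside.
- brush: Bystander: wooden scrubbing brush, 130 x 45 x 38 mm, lying on the table. Origin: centre of the underside.
- tongs_box: Bystander: open white plastic box, 110 x 75 x 50 mm. Origin: centre of the underside.
- jar: Bystander: jar with a red cap, 68 mm across, 95 mm tall. Origin: centre of the underside.
- mug: Bystander: white mug, 76 mm across, 85 mm tall, with a handle. Origin: centre of the underside.
- mallet: Bystander: hammer 200 mm long lying on the table, handle towards its -x. Origin: middle of its length, on the table.
- price: Bystander: blank yellow card on a small black foot, 90 mm wide, 63 mm tall. Origin: centre of the underside.

How it is judged (in metres and radians):
On the way, in this order (a step that is already met when the one before it is completed fails the run):
1. the pail hangs clear of the table and of both stacks, held by its handle (height (world z) of pail above 0.03 m and contact force between the fingers and pail above 1 N and contact force between pail and stack below 0.1 N), for 0.2 s.
2. still held, the pail has been lowered inside the mouth of the blue stack until it bears on it (contact force between the fingers and pail above 1 N and contact force between pail and stack above 0.5 N and horizontal distance between pail and stack below 0.008 m and z of pail in the frame of stack below 0.115 m), for 0.1 s.
At the end, for the whole second after the job is handed in: The pail rests, let go and still, inside the blue stack: its axis within 3 mm of the stack's axis at the foot, upright within 0.05 rad, its underside less than 110 mm above the table, its weight borne by the stack (horizontal distance between pail and stack below 0.003 m and angle between pail's own z axis and vertical below 0.05 rad and z of pail in the frame of stack below 0.11 m and contact force between pail and stack above 1 N and linear speed of pail below 0.02 m/s and angular speed of pail below 0.1 rad/s); the robot touches nothing.
It fails at once if the pail is pressed or dropped into the stack so hard (wall forces over 50 N in all) that it wedges (contact force between pail and stack above 50 N).
It fails at once if the pail falls (faster than 0.4 m/s) while over or in the stack's mouth (horizontal distance between pail and stack below 0.03 m and linear speed of pail above 0.4 m/s and z of pail in the frame of stack below 0.15 m).
It fails at once if the pail touches the green stack (contact force between pail and other above 2 N).
It fails at once if the brush, white box, jar, mug, hammer or price card is moved more than 30 mm (distance of any of brush, tongs_box, jar, mug, mallet, price from where it was at the start of the episode above 0.03 m).
It also fails if it takes over 48 s, if anything falls off the work surface, if the arm or the gripper's body presses on something with over 40 N, if the wrist force passes 120 N, or if a joint passes its speed limit or range.

### The arm

A 7-joint arm with a two-finger parallel gripper is mounted at the origin on the work surface. World frame = base frame: x ahead of the robot, y to its left, z up, the work surface at z = 0. Lengths are in mm, angles in rad, forces in N, time in s.
With the tool pointing down it reaches from about 400 to 875 mm from the base axis. Payload 4.4 kg.
Tool frame: the origin (TCP) lies midway between the tips of the shut fingers; the grasp point (between the pads) lies 19 mm behind it; x points along the fingers, y is the direction in which the jaws open and shut, and the axes are right-handed (so a half turn about x gives the same grasp; the last joint's range is limited). The gripper opens to 85 mm and grips with 20 to 120 N. Pads are 22 mm wide; open, the fingers measure 114 mm over their backs; the gripper's body (76 mm by 85 mm) begins 54 mm behind the grasp point. The pads swing forward as they close: fully open they stand 13 mm farther back than shut.
Start: joints at [1.144, 0.628, 0.038, 1.517, -0.027, 0.996, -0.02], TCP at [229.493, -608.154, 231.313] pointing down, gripper open.
Joint ranges: [-3.06, 3.06], [-0.37, 2.12], [-1.25, 1.32], [0.18, 2.47], [-1.1, 4.24], [0.23, 1.98], [-2.94, 2.94]. Speed limits (rad/s): [2.57, 2.57, 3.14, 3.14, 3.14, 3.14, 3.14].

### API

Orientations are given as [roll, pitch, yaw] about the fixed x, y, z axes, in that order (R = Rz(yaw) Ry(pitch) Rx(roll)).
In Python, from cell import ctrl gives the robot as it stands.
- The arm moves only by the tool arm_command, never from a script. Its argument "series" is a list of rows, each a list of 7 numbers: the opening, from 0 (shut) to 1 (fully open), then the shift along the world's x, y, z in cm, then the turn, a rotation vector about the world's x, y, z in degrees. In form: [[claw, x, y, z, rx, ry, rz], ...]. A call has 1 to 20 rows; each row shifts and turns the commanded pose from where the row before left it; what a row does not reach is not made up. A row lasts 1/12 s, in which the tool goes at most 41.7 mm and 7.16 degrees, less where a joint would pass 70% of its speed; a pose out of reach is approached as far as the arm can. A call with a gripper value outside its range is refused whole. The fingers move at their own pace and stop on an object; the grip force is fixed at half the most. Time passes only in rows, so rows that do not move let the fingers close. It gives the time, the measured TCP pose, the force and the opening at its end, in the units of the state.
- ctrl.read_state(): the state, without advancing time (a new reading comes with each control period).
- ctrl.get_image(name): name is "scene" or "top"; returns the picture (400x640x3 uint8, blue, green, red); there is no depth.
- ctrl.calibration(name): a dict with "fovy" (degrees; the focal length in pixels is half the picture's height over the tangent of half this angle, whatever the lens; pixels are square), "cx", "cy" (the principal point, pixels), "cam_to_world" (4x4, takes a point from camera to world coordinates). Camera axes: x right, y up, looking along -z (the intrinsics and any distortion apply to the point x, -y, -z); pixel columns grow to the right and rows downward; lengths in mm; the calibration is good to about 2 mm. A picture is of the moment at which its call begins. calibration takes no time and is no camera call.
- ctrl.finish_job(): hands the job in, once; it reports no verdict.
Trained networks look in the newest picture that a camera, given by its name, has taken for a name from the list of things; names that differ only in an ending like _2 or _b are one class to them, and where a whole thing is asked for, a point or a joint stands for the part that bears it (a point fixed in the world has none). Each returns a list of dicts, best first, with "conf" (0 to 1); they miss things now and then, are a little off and sometimes report something else, mostly with a low value. They report only what shows in the picture. A call takes as long as a camera call.
- ctrl.spot_in(label, camera): "centre" ([x, y, z] in mm, in world coordinates, good to about 4 mm: the middle of the surface that is visible of it).
The state is a dict: "clock": time; "qpos": joint angles; "qd": joint speeds; "tau": joint torques, N m; "eef_pos": TCP position; "tool_rot": TCP orientation; "force": force on the tool from outside, world axes, zero at the start; "torque": the same for the moment, N m; "width": finger opening in mm.
Only numpy, scipy, OpenCV 4.12 (cv2) and the standard library are available. Lean on these libraries where they do the work, as an engineer would, in place of code of your own. Each camera call takes 0.05 s, during which the arm holds its last target.

## Working session

There is one attempt and no reset: what is moved stays moved. The work goes in short steps, Python scripts to look and compute and a tool call to move; the robot and the scene stay as the last step left them, time stands still between calls to the robot, and variables do not carry over. Pictures are saved under pics/ and viewed, and the job is handed in when it is done.

Besides the shell and the picture viewer there is one more tool, called after "Request:" as name(argument=value, ...), one argument or row to a line, values as JSON. arm_command: Moves the arm, as the interface text tells. Its arguments: {"type":"object","properties":{"series":{"type":"array"}},"required":["series"]}

```bash
mkdir -p pics
python3 - <<'E'
from cell import ctrl
import cv2
for c in("scene","top"):
    im=ctrl.get_image(c); cv2.imwrite(f"pics/{c}0.png",im)
    k=ctrl.calibration(c); print({a:(b.round(3).tolist() if hasattr(b,'round') and a=='cam_to_world' else b) for a,b in k.items()})
    for n in["pail","handle","stack","stack_rim","other"]:
        r=ctrl.spot_in(n,c); print(c,n,[(round(d['conf'],2),[round(v) for v in d['centre']]) for d in r[:3]])
s=ctrl.read_state(); print(s)
E
```

```text
{'fovy': 55.73841064269827, 'cx': 322.3875640945024, 'cy': 197.29883448436374, 'cam_to_world': [[0.052, -0.688, 0.724, 1333.2], [0.999, 0.048, -0.026, -15.727], [-0.017, 0.724, 0.689, 843.921], [0.0, 0.0, 0.0, 1.0]]}
scene pail [(0.69, [512, -243, 93])]
scene handle [(0.82, [511, -238, 92])]
scene stack [(0.69, [577, 7, 99]), (0.52, [685, 155, 22])]
scene stack_rim [(0.78, [579, 9, 92]), (0.34, [510, -238, 92])]
scene other [(0.7, [584, 239, 86])]
{'fovy': 54.408705227068495, 'cx': 316.6394944654684, 'cy': 200.76146882135905, 'cam_to_world': [[-0.015, 0.993, -0.114, 391.138], [-1.0, -0.017, -0.019, 13.144], [-0.021, 0.114, 0.993, 1334.069], [0.0, 0.0, 0.0, 1.0]]}
top pail [(0.67, [483, -246, 96])]
top handle [(0.8, [481, -245, 97]), (0.65, [427, -419, 3])]
top stack [(0.84, [553, 9, 96])]
top stack_rim [(0.71, [554, 12, 95])]
top other [(0.78, [567, 242, 85])]
{'clock': 0.6, 'qpos': array([ 1.14421907,  0.62837331,  0.03852432,  1.51739969, -0.02700763,
        0.99629521, -0.019966  ]), 'qd': array([-0.0001628 ,  0.00019629, -0.00017158, -0.00015462, -0.00010542,
        0.00235397, -0.0014642 ]), 'tau': array([-5.04818236e-04, -5.62981904e+01,  1.22511595e+00, -1.93696493e+01,
        1.09521789e-02,  1.86461461e-03, -3.11518875e-05]), 'eef_pos': array([ 229.47192321, -608.16676249,  231.3312756 ]), 'tool_rot': array([ 2.19123825,  1.57074381, -0.58959197]), 'force': array([ 0.27873455, -0.46812928, -0.14806448]), 'torque': array([-0.02701275,  0.02981535, -0.01393531]), 'width': 85.71374147985537}
```

View pics/scene0.png

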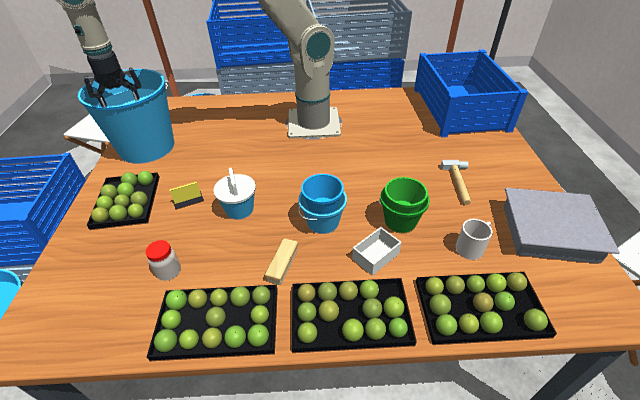

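View pics/top0.png

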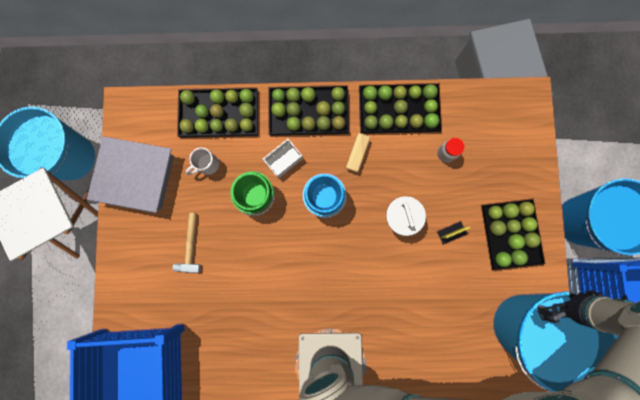

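```bash
cd pics
python3 - <<'E'
import cv2
a=cv2.imread('scene0.png');b=cv2.imread('top0.png')
def c(im,x,y,w,h,n):
    cv2.imwrite(n,cv2.resize(im[y:y+h,x:x+w],None,fx=5,fy=5,interpolation=cv2.INTER_CUBIC))
c(a,150,150,150,110,'a1.png');c(a,290,120,120,110,'a2.png')
c(b,350,120,130,110,'b1.png');c(b,260,100,120,110,'b2.png')
E
```

```text
(no output)
```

Top view: the pail (lid) is at about (406,216), the blue stack at (324,195), the green stack at (252,192), and the price card at (453,232). Scene view: pail at (235,190), blue stack at (322,200). Next I'll look at the crops.

View pics/a1.png

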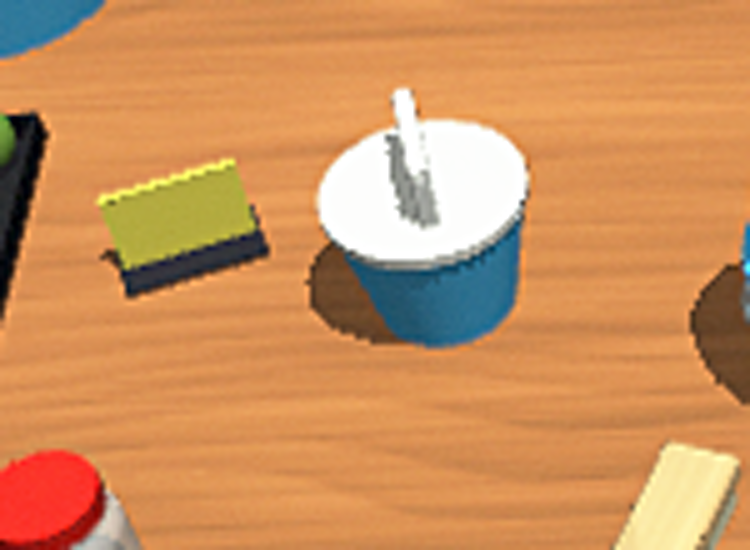

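View pics/a2.png

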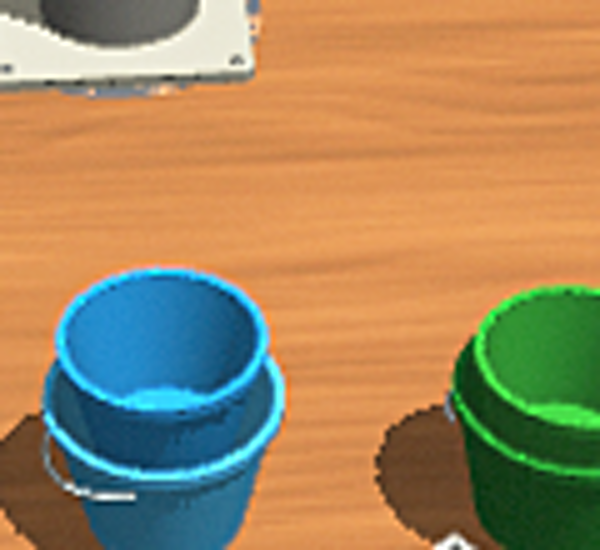

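View pics/b1.png

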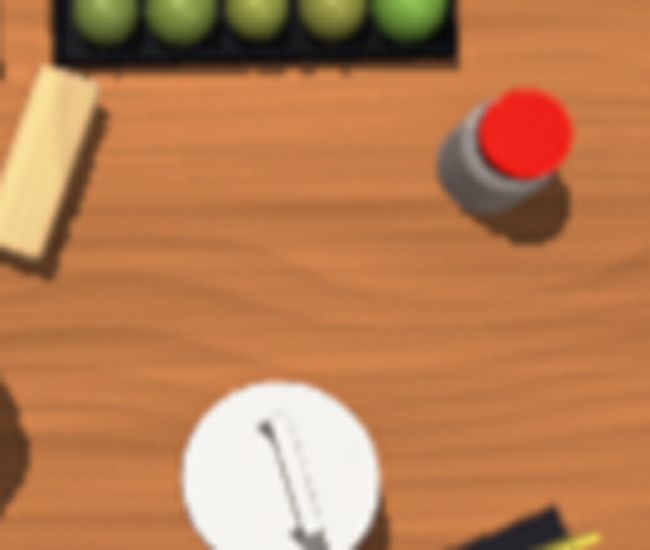

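View pics/b2.png

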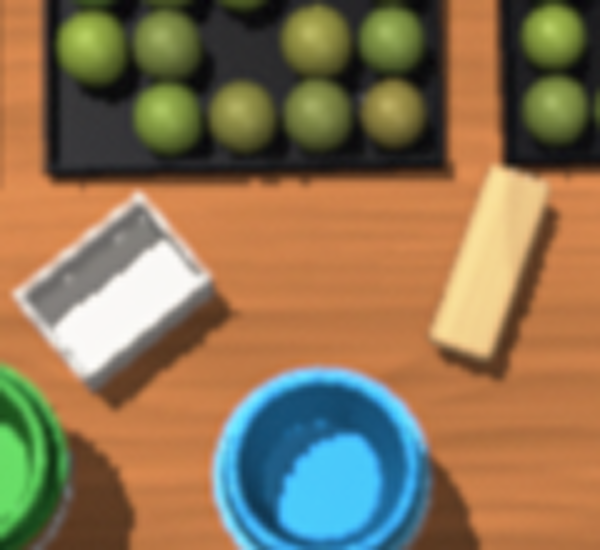

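```bash
cd pics
python3 - <<'E'
import cv2,numpy as np
a=cv2.imread('scene0.png');b=cv2.imread('top0.png')
def c(im,x,y,w,h):
    o=cv2.resize(im[y:y+h,x:x+w],None,fx=10,fy=10,interpolation=cv2.INTER_NEAREST)
    for i in range(0,w,10): cv2.putText(o,str(x+i),(i*10,10),0,.4,(0,0,255)); cv2.line(o,(i*10,0),(i*10,h*10),(0,0,255),1)
    for i in range(0,h,10): cv2.putText(o,str(y+i),(0,i*10+12),0,.4,(0,0,255)); cv2.line(o,(0,i*10),(w*10,i*10),(0,0,255),1)
    return o
cv2.imwrite('c1.png',c(a,205,160,60,60));cv2.imwrite('c2.png',c(a,292,170,60,60))
cv2.imwrite('c3.png',c(b,380,190,60,56));cv2.imwrite('c4.png',c(b,297,168,56,56))
E
```

```text
(no output)
```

View pics/c1.png

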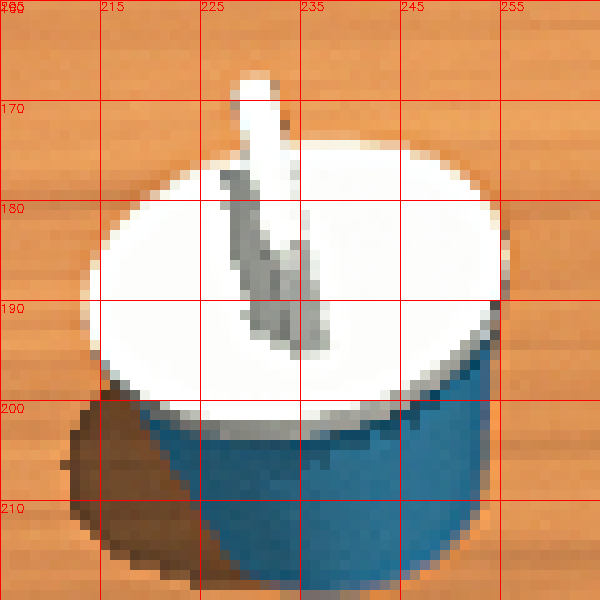

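View pics/c2.png

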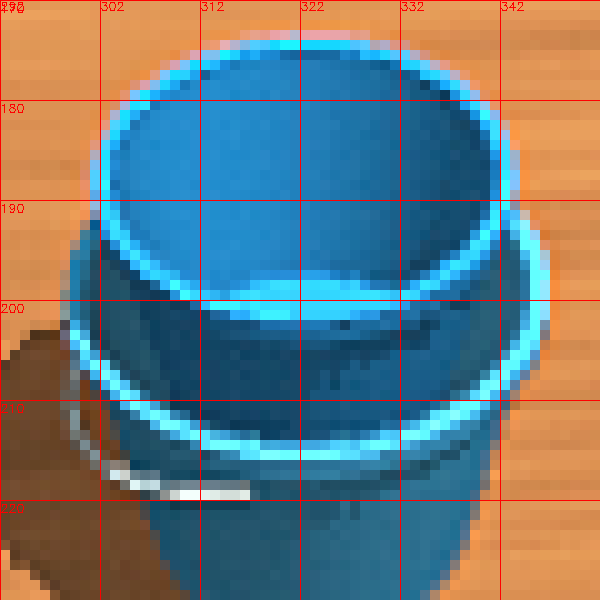

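View pics/c3.png

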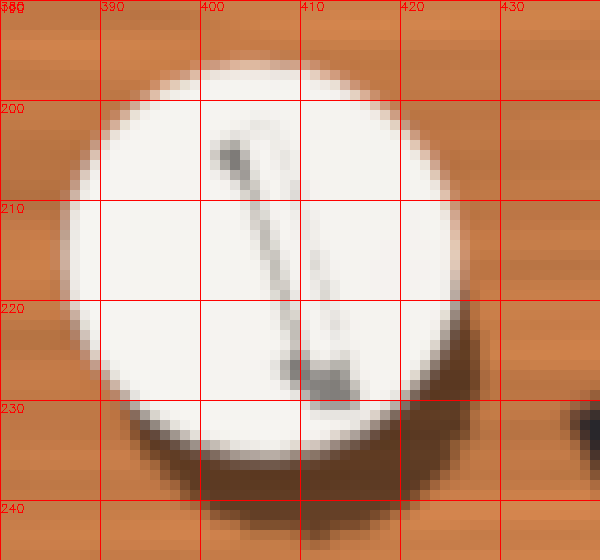

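View pics/c4.png

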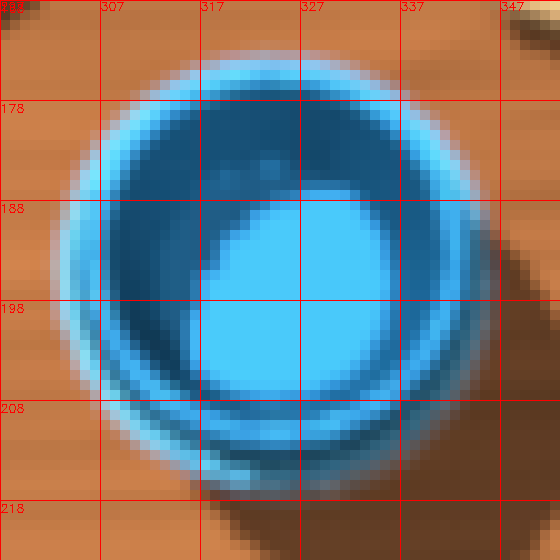

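```bash
cat > h.py <<'E'
import numpy as np
from scipy.optimize import least_squares
from cell import ctrl
K={c:ctrl.calibration(c) for c in("scene","top")}
def proj(P,c):
    k=K[c];T=np.array(k['cam_to_world']);p=(np.atleast_2d(P)-T[:3,3])@T[:3,:3]
    f=200/np.tan(np.radians(k['fovy']/2))
    return np.c_[k['cx']-f*p[:,0]/p[:,2]*1.0, k['cy']+f*p[:,1]/p[:,2]]
def ray(uv,c):
    k=K[c];T=np.array(k['cam_to_world']);f=200/np.tan(np.radians(k['fovy']/2))
    d=T[:3,:3]@np.array([(uv[0]-k['cx'])/f,-(uv[1]-k['cy'])/f,-1]);return T[:3,3],d
def atz(uv,c,z):
    o,d=ray(uv,c);return o+d*(z-o[2])/d[2]
def resid(pts,c,x,y,z,r):
    # backproject to plane z, radial residual
    P=np.array([atz(p,c,z) for p in pts]);return np.hypot(P[:,0]-x,P[:,1]-y)-r
E
cat > m.py <<'E'
from h import *
O=0.5
si=np.array([(301.2,187),(303,181),(307,177.2),(312,174.9),(322,173.3),(332,174.7),(338,178),(342,182.5),(343.3,187.5),(332.5,201),(338,197.5),(341.2,194),(309.8,199.6),(305,196.4),(302.5,194)])-O
ti=np.array([(325,212.7),(317,210.7),(312,207.2),(333,210.2),(338,205.2),(342,200),(343.6,194),(305.8,193),(306.5,199)])-O
s=least_squares(lambda v:np.r_[resid(si,'scene',*v),resid(ti,'top',*v)],[560,10,120,58]);print('inner',s.x.round(1),s.fun.round(1))
for z in(110,115,120,125,130):
    for c,p in(('scene',si),('top',ti)):
        q=least_squares(lambda v:resid(p,c,v[0],v[1],z,v[2]),[560,10,58]);print(z,c,q.x.round(1),round(np.std(q.fun),2))
so=np.array([(298.7,203),(302,208),(307,212),(312,214.2),(322,216.2),(332,215),(338,212.5),(343,208.5),(346,203),(347,197.5)])-O
to=np.array([(302.3,193),(303.5,184),(308,177.5),(316,173.2),(324,172.8),(334,175),(341,181),(345.5,190),(305.5,205),(311,212),(318,216.3)])-O
for c,p in(('scene',so),('top',to)):
    q=least_squares(lambda v:resid(p,c,v[0],v[1],100,v[2]),[560,10,58]);print('outer',c,q.x.round(1),q.fun.round(1))
sl=np.array([(213.5,190),(215,185),(220,179.7),(225,177),(240,174),(246,175.3),(250,177.8),(254.5,183),(255.6,188),(254,191.5),(250,196),(245,199),(235,202),(225,201.5),(218,198.2),(214.5,194)])-O
tl=np.array([(387,215),(389.5,205.5),(395,199.5),(400,197.2),(406,196.3),(412,197.5),(420,203),(425,210),(426.3,216),(425,224),(420,230),(414,234),(406,235.5),(398,233.5),(391,227.5)])-O
for c,p in(('scene',sl),('top',tl)):
    q=least_squares(lambda v:resid(p,c,v[0],v[1],95,v[2]),[500,-240,58]);print('lid',c,q.x.round(1),q.fun.round(1))
E
python3 m.py
```

```text
inner [553.6  11.3 142.5  59.5] [-0.4  1.8  2.3  1.5  0.2 -0.1 -1.3 -1.7 -1.8  2.4  0.2 -0.9  0.4  0.3
  1.2  2.2  1.3  0.6 -0.2 -4.  -2.6 -2.1 -0.   0.9]
110 scene [517.5  11.5  62.5] 1.1
110 top [555.8  13.2  59.5] 1.15
115 scene [523.1  11.3  62.1] 1.09
115 top [555.2  13.2  59.2] 1.15
120 scene [528.6  11.1  61.7] 1.08
120 top [554.5  13.2  59. ] 1.15
125 scene [534.2  10.9  61.2] 1.07
125 top [553.8  13.2  58.7] 1.14
130 scene [539.7  10.7  60.8] 1.07
130 top [553.1  13.2  58.5] 1.14
outer scene [555.2  11.5  68.9] [ 1.1 -0.3 -0.7 -1.   0.3  0.8  0.7  0.2 -1.1  0.1]
outer top [555.5  15.8  70.7] [-2.3  1.6  2.8  1.2 -1.8 -0.6 -0.9  0.4 -3.  -0.4  2.9]
lid scene [ 484.6 -247.6   61.9] [-0.1  0.8  1.2  0.5  1.3 -0.1 -2.6 -2.   1.   0.8  1.2  0.7  0.5 -0.5
 -1.5 -1.2]
lid top [ 481.6 -245.9   62.1] [-0.7  0.2  0.8  0.5  0.4 -0.4 -1.9  0.   0.7  1.4 -0.8 -0.4  0.2  0.4
 -0.3]
```

Run:
```python
from h import *
def ang(a,b,c,z):
    A=atz(np.array(a)-.5,c,z);B=atz(np.array(b)-.5,c,z);d=A-B;print(c,A.round(),B.round(),np.degrees(np.arctan2(d[1],d[0])).round(1))
ang((408.2,202),(414.3,226),'top',141)
ang((404.2,207),(409.6,226),'top',120)
ang((403,205),(412,229),'top',125)
ang((228.5,169.5),(232.3,185),'scene',141)
ang((232.5,169),(235,184),'scene',141)
# hypotheses
for yaw in(12,17,22,27):
    t=np.radians(yaw);u=np.array([np.cos(t),np.sin(t),0]);n=np.array([-u[1],u[0],0]);c0=np.array([483,-247,0])
    P=[c0+s*38*u+w*6*n+[0,0,z] for z in(141,95) for s in(1,-1) for w in(1,-1)]
    print(yaw,'top',(proj(P,'top')+.5).round(1).tolist());print(yaw,'sc',(proj(P,'scene')+.5).round(1).tolist())
```

```text
top [ 521. -244.  141.] [ 447. -259.  141.] 11.8
top [ 508. -235.  120.] [ 448. -249.  120.] 13.5
top [ 513. -230.  125.] [ 438. -255.  125.] 18.2
scene [ 455. -261.  141.] [ 525. -241.  141.] -164.4
scene [ 453. -249.  141.] [ 521. -234.  141.] -167.4
12 top [[404.9, 202.6], [408.7, 201.8], [411.1, 226.8], [414.9, 225.9], [401.9, 204.2], [405.6, 203.4], [407.9, 227.5], [411.6, 226.6]]
12 sc [[235.4, 183.4], [231.1, 184.2], [233.0, 167.1], [228.9, 167.8], [238.2, 195.3], [234.0, 196.1], [235.7, 178.9], [231.7, 179.6]]
17 top [[403.9, 203.1], [407.6, 201.9], [412.2, 226.7], [415.9, 225.4], [401.0, 204.7], [404.6, 203.5], [408.9, 227.4], [412.5, 226.2]]
17 sc [[236.6, 183.1], [232.3, 184.1], [231.8, 167.3], [227.8, 168.2], [239.3, 194.9], [235.2, 195.9], [234.6, 179.0], [230.7, 179.9]]
22 top [[402.9, 203.6], [406.5, 202.1], [413.2, 226.4], [416.8, 224.9], [400.1, 205.2], [403.5, 203.7], [410.0, 227.2], [413.4, 225.7]]
22 sc [[237.7, 182.6], [233.5, 183.9], [230.7, 167.4], [226.7, 168.6], [240.4, 194.5], [236.4, 195.7], [233.5, 179.2], [229.6, 180.3]]
27 top [[402.0, 204.2], [405.5, 202.4], [414.3, 226.1], [417.7, 224.3], [399.2, 205.8], [402.5, 204.0], [411.0, 226.9], [414.3, 225.1]]
27 sc [[238.7, 182.2], [234.7, 183.6], [229.5, 167.7], [225.7, 169.0], [241.4, 194.0], [237.5, 195.5], [232.4, 179.4], [228.6, 180.8]]
```

Run:
```python
from h import *
from scipy.spatial.transform import Rotation as R
s=ctrl.read_state();M=R.from_euler('xyz',s['tool_rot']).as_matrix();print(M.round(3));print(np.degrees(np.arctan2(M[1,1],M[0,1])))
for n in['price','jar','brush']:
    for c in('top','scene'): print(n,c,[(round(d['conf'],2),np.round(d['centre']).tolist()) for d in ctrl.spot_in(n,c)[:2]])
```

```text
[[ 0.     0.353 -0.936]
 [-0.    -0.936 -0.353]
 [-1.     0.    -0.   ]]
-69.32983479810937
price top [(0.59, [429.0, -421.0, 6.0])]
price scene [(0.89, [436.0, -418.0, 21.0])]
jar top [(0.73, [695.0, -409.0, 96.0])]
jar scene [(0.88, [724.0, -409.0, 68.0])]
brush top [(0.83, [703.0, -105.0, 39.0])]
brush scene [(0.86, [717.0, -107.0, 39.0])]
```

Request:
arm_command(
  series=[
    [1, 0.9, 1.28, 1, 0, 0, 0],
    [1, 1.8, 2.58, 1, 0, 0, -0.55],
    [1, 1.8, 2.58, 0, 0, 0, -0.55],
    [1, 1.8, 2.58, 0, 0, 0, -0.55],
    [1, 1.8, 2.58, 0, 0, 0, -0.55],
    [1, 1.8, 2.58, 0, 0, 0, -0.55],
    [1, 1.8, 2.58, 0, 0, 0, -0.55],
    [1, 1.8, 2.58, 0, 0, 0, -0.55],
    [1, 1.8, 2.58, 0, 0, 0, -0.55],
    [1, 1.8, 2.58, 0, 0, 0, -0.55],
    [1, 1.8, 2.58, 0, 0, 0, -0.55],
    [1, 1.8, 2.58, -1, 0, 0, -0.55],
    [1, 1.8, 2.58, -1, 0, 0, -0.55],
    [1, 1.8, 2.58, -1, 0, 0, -0.55],
    [1, 0.9, 1.28, -1, 0, 0, -0.55],
    [1, 0.15, 0, 0, 0, 0, 0],
    [1, 0, 0, 0, 0, 0, 0],
  ],
)

```text
clock: 2.32
eef_pos: [483.6, -245.5, 211.6]
tool_rot: [-1.457, 1.57, 1.915]
force: [-0.1, -0.5, 0.1]
width: 85.5
```

Run:
```python
from h import *
from scipy.spatial.transform import Rotation as R
import cv2
s=ctrl.read_state();M=R.from_euler('xyz',s['tool_rot']).as_matrix();print(np.degrees(np.arctan2(M[1,1],M[0,1])),M[:,0])
ims=[]
im=ctrl.get_image('scene'); ims.append(cv2.resize(im[90:220,150:310],None,fx=5,fy=4.5,interpolation=cv2.INTER_CUBIC))
cv2.imwrite('pics/d1.png',cv2.resize(im[100:220,160:310],None,fx=5,fy=5,interpolation=cv2.INTER_CUBIC))
print(proj([s['eef_pos'],[483,-247,141]],'scene')+.5)
```

```text
-76.83322565429236 [-1.45524407e-04  4.06524514e-04 -9.99999907e-01]
[[227.92771944 156.03306406]
 [232.06453269 175.45614779]]
```

View pics/d1.png

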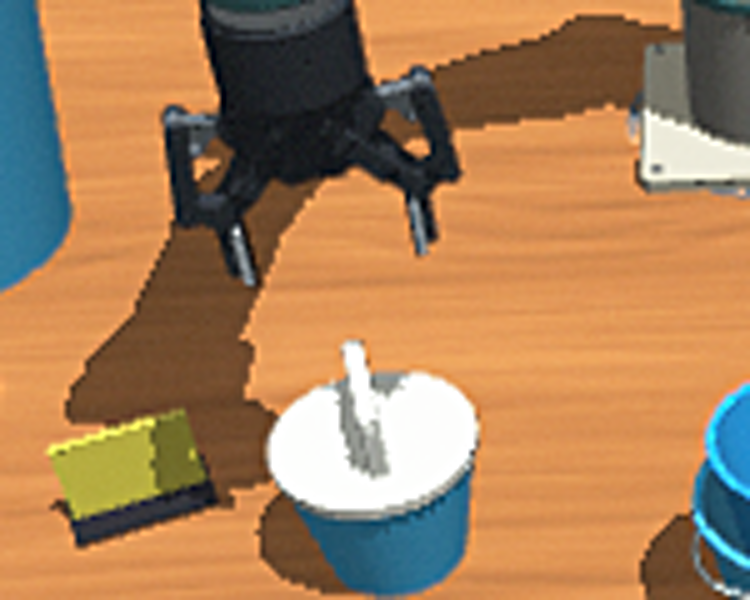

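The fingertips straddle the bar and line up with its direction: tip midpoint about (227,154), bar at (232,175). Descending.

Request:
arm_command(
  series=[
    [1, 0, -0.1, -2.0, 0, 0, 0],
    [1, 0, 0, -2.5, 0, 0, 0],
    [1, 0, 0, -2.5, 0, 0, 0],
    [1, 0, 0, -1.75, 0, 0, 0],
    [1, 0, 0, -1.0, 0, 0, 0],
    [1, 0, 0, 0, 0, 0, 0],
    [0.45, 0, 0, 0, 0, 0, 0],
    [0.4, 0, 0, 0, 0, 0, 0],
    [0.35, 0, 0, 0, 0, 0, 0],
    [0.3, 0, 0, 0, 0, 0, 0],
    [0.25, 0, 0, 0, 0, 0, 0],
  ],
)

```text
clock: 3.28
eef_pos: [483.5, -248.4, 114.6]
tool_rot: [2.5, 1.569, -0.415]
force: [-0.1, -1.1, -0.3]
width: 25.4
```

Request:
arm_command(
  series=[
    [0.2, 0, 0, 0, 0, 0, 0],
    [0.15, 0, 0, 0, 0, 0, 0],
    [0.1, 0, 0, 0, 0, 0, 0],
    [0.0, 0, 0, 0, 0, 0, 0],
    [0.0, 0, 0, 0, 0, 0, 0],
    [0, 0, 0, 0, 0, 0, 0],
  ],
)

```text
clock: 3.78
eef_pos: [483.3, -248.5, 114.3]
tool_rot: [2.303, 1.57, -0.612]
force: [-1.0, -0.0, 5.9]
width: 11.0
```

Request:
arm_command(
  series=[
    [0, 0, 0, 0.5, 0, 0, 0],
    [0, 0, 0, 1, 0, 0, 0],
    [0, 0, 0, 1.5, 0, 0, 0],
    [0, 0, 0, 2, 0, 0, 0],
    [0, 0, 0, 2.5, 0, 0, 0],
    [0, 0, 0, 2.5, 0, 0, 0],
    [0, 0, 0, 2.5, 0, 0, 0],
    [0, 0, 0, 2, 0, 0, 0],
    [0, 0, 0, 1.5, 0, 0, 0],
    [0, 0, 0, 1, 0, 0, 0],
    [0, 0, 0, 0.5, 0, 0, 0],
    [0, 0, 0, 0, 0, 0, 0],
    [0, 0, 0, 0, 0, 0, 0],
  ],
)

```text
clock: 4.87
eef_pos: [482.4, -247.8, 288.0]
tool_rot: [-0.716, 1.569, 2.652]
force: [0.1, 0.1, -4.8]
width: 11.0
```

Run:
```python
from h import *
import cv2
for c in('scene','top'): cv2.imwrite(f'pics/e_{c}.png',ctrl.get_image(c))
s=ctrl.read_state();print(s['eef_pos'],s['force'],s['torque'],s['width'])
```

```text
[ 482.18774375 -247.75100918  287.55552479] [ 0.05265846  0.62428598 -4.37297569] [ 0.01378087  0.02495312 -0.03000875] 11.238883471649823
```

View pics/e_scene.png

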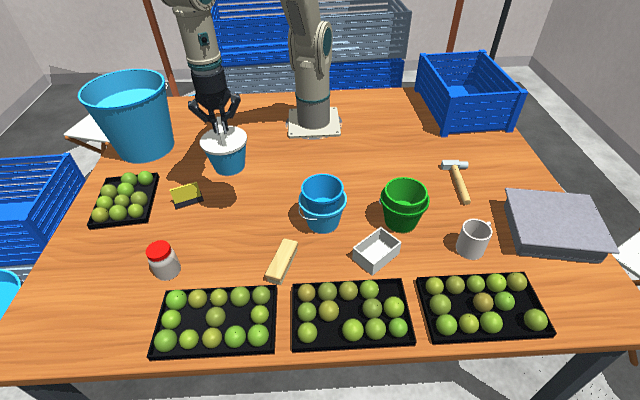

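View pics/e_top.png

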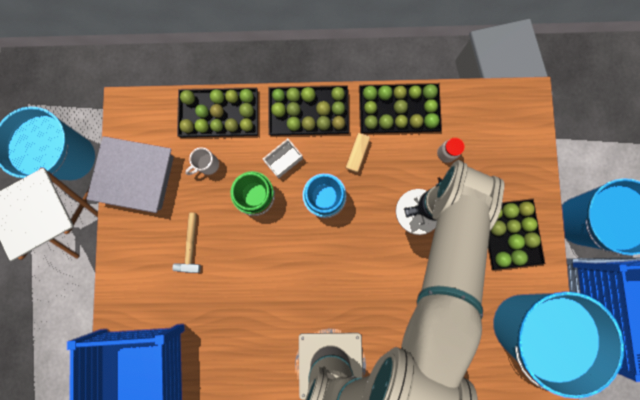

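Pail hangs from the gripper at scene (223,145) / top (418,212); the tool reads about −4.5 N. Moving over the blue stack.

Request:
arm_command(
  series=[
    [0, 0.14, 0.5, 0, 0, 0, 0],
    [0, 0.28, 1.0, 0, 0, 0, 0],
    [0, 0.42, 1.5, 0, 0, 0, 0],
    [0, 0.56, 2, 0, 0, 0, 0],
    [0, 0.7, 2.5, 0, 0, 0, 0],
    [0, 0.7, 2.5, 0, 0, 0, 0],
    [0, 0.7, 2.5, 0, 0, 0, 0],
    [0, 0.7, 2.5, 0, 0, 0, 0],
    [0, 0.7, 2.5, 0, 0, 0, 0],
    [0, 0.7, 2.5, 0, 0, 0, 0],
    [0, 0.56, 2, 0, 0, 0, 0],
    [0, 0.42, 1.5, 0, 0, 0, 0],
    [0, 0.28, 1.0, 0, 0, 0, 0],
    [0, 0.28, 1.0, 0, 0, 0, 0],
    [0, 0.14, 0.5, 0, 0, 0, 0],
    [0, 0, 0, 0, 0, 0, 0],
    [0, 0, 0, 0, 0, 0, 0],
    [0, 0, 0, 0, 0, 0, 0],
  ],
)

```text
clock: 6.47
eef_pos: [555.5, 10.4, 288.8]
tool_rot: [0.999, 1.57, -1.918]
force: [-0.0, -0.7, -4.8]
width: 11.2
```

```bash
cat > look.py <<'E'
from h import *
import cv2,sys
n=sys.argv[1]
def c(im,x,y,w,h,k):
    o=cv2.resize(im[y:y+h,x:x+w],None,fx=k,fy=k,interpolation=cv2.INTER_NEAREST)
    for i in range(0,w,10): cv2.putText(o,str(x+i),(i*k,10),0,.4,(0,0,255)); cv2.line(o,(i*k,0),(i*k,h*k),(0,0,255),1)
    for i in range(0,h,10): cv2.putText(o,str(y+i),(0,i*k+12),0,.4,(0,0,255)); cv2.line(o,(0,i*k),(w*k,i*k),(0,0,255),1)
    return o
a=ctrl.get_image('scene');b=ctrl.get_image('top')
cv2.imwrite(f'pics/{n}_s.png',c(a,285,110,80,75,8) if len(sys.argv)<3 else c(a,285,150,80,75,8))
cv2.imwrite(f'pics/{n}_t.png',c(b,285,150,80,75,8))
cv2.imwrite(f'pics/{n}_sraw.png',a);cv2.imwrite(f'pics/{n}_traw.png',b)
s=ctrl.read_state();print(s['clock'],s['eef_pos'].round(1),s['force'].round(2),s['torque'].round(3),s['width'])
E
python3 look.py f
```

```text
6.5667 [555.6  10.6 288.8] [-0.02  0.36 -4.14] [ 0.001 -0.025  0.016] 10.883439075991856
```

View pics/f_s.png

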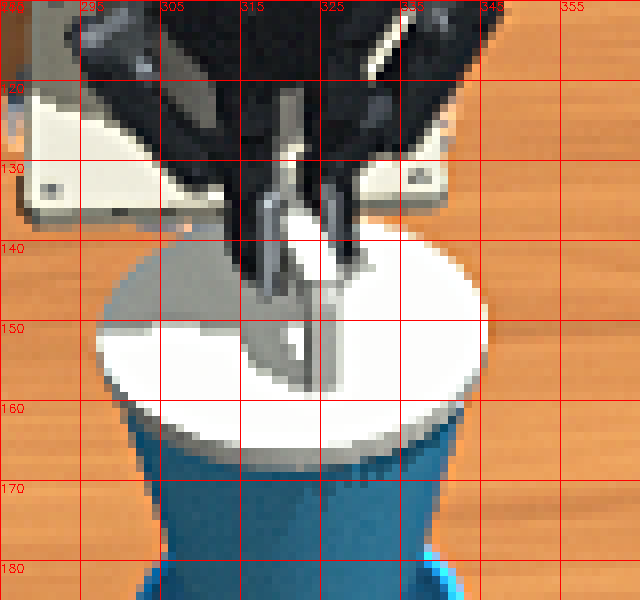

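View pics/f_t.png

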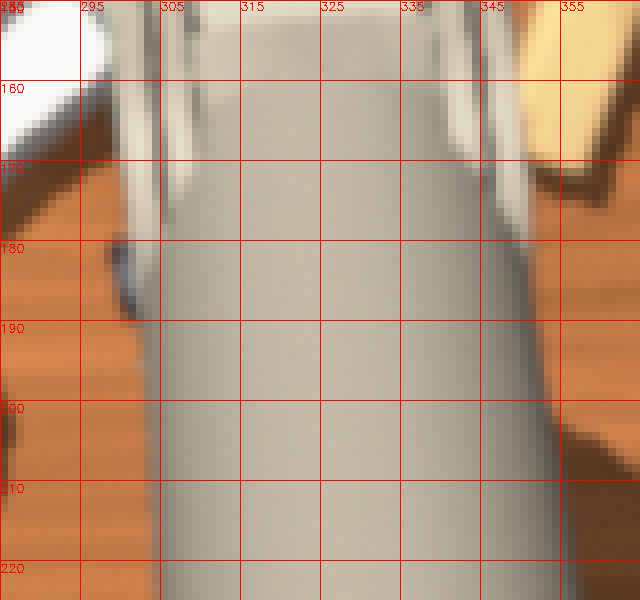

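Run:
```python
from h import *
# crop px (8x, origin 285,110)
px=np.array([(97,330),(104,305),(122,285),(150,262),(200,240),(365,222),(410,235),(445,257),(470,280),(484,305),(488,330),(482,360),(462,390),(430,415),(390,435),(330,447),(280,447),(230,437),(180,420),(140,398),(115,375),(103,355)])/8+[285,110]-.5
for z in(268,270,272):
  q=least_squares(lambda v:resid(px,'scene',v[0],v[1],z,v[2]),[555,10,60]);print(z,q.x.round(1),q.fun.round(1))
  q=least_squares(lambda v:resid(px,'scene',v[0],v[1],z,62),[555,10]);print(z,q.x.round(1))
```

```text
268 [555.5  12.5  61.1] [ 2.4  2.1  0.3 -0.9 -3.1  0.6  0.9 -0.3 -0.2 -0.3 -0.4 -0.1  0.3  0.5
  1.4  0.7 -0.2 -2.  -2.2 -1.   0.3  1.3]
268 [555.2  12.5]
270 [558.2  12.4  60.9] [ 2.3  2.1  0.3 -0.9 -3.1  0.6  0.9 -0.3 -0.2 -0.3 -0.4 -0.1  0.3  0.5
  1.4  0.7 -0.2 -2.  -2.2 -1.   0.3  1.3]
270 [557.9  12.4]
272 [560.9  12.3  60.6] [ 2.3  2.1  0.3 -0.9 -3.1  0.6  0.9 -0.3 -0.2 -0.3 -0.4 -0.1  0.3  0.5
  1.4  0.7 -0.2 -2.  -2.2 -1.   0.3  1.3]
272 [560.5  12.3]
```

Only the scene camera sees the pail; the arm hides the top view. The pail lid is at (321.5,151), giving y≈12.4 against y≈11.4 for the stack in the same camera. In x they agree within about 2 mm. Lowering into the mouth.

Request:
arm_command(
  series=[
    [0, 0, -0.05, -0.4, 0, 0, 0],
    [0, 0, -0.05, -0.8, 0, 0, 0],
    [0, 0, 0, -1.0, 0, 0, 0],
    [0, 0, 0, -1, 0, 0, 0],
    [0, 0, 0, -1, 0, 0, 0],
    [0, 0, 0, -0.8, 0, 0, 0],
    [0, 0, 0, -0.6, 0, 0, 0],
    [0, 0, 0, -0.4, 0, 0, 0],
    [0, 0, 0, -0.3, 0, 0, 0],
    [0, 0, 0, -0.2, 0, 0, 0],
    [0, 0, 0, 0, 0, 0, 0],
    [0, 0, 0, 0, 0, 0, 0],
  ],
)

```text
clock: 7.57
eef_pos: [556.1, 10.9, 224.1]
tool_rot: [2.946, 1.57, 0.031]
force: [-1.1, 1.1, -2.7]
width: 11.2
```

```bash
python3 look.py g 1
```

```text
7.6667 [556.1  10.9 224.2] [ 0.22 -0.45 -4.01] [-0.009 -0.028  0.002] 11.099706110094306
```

View pics/g_s.png

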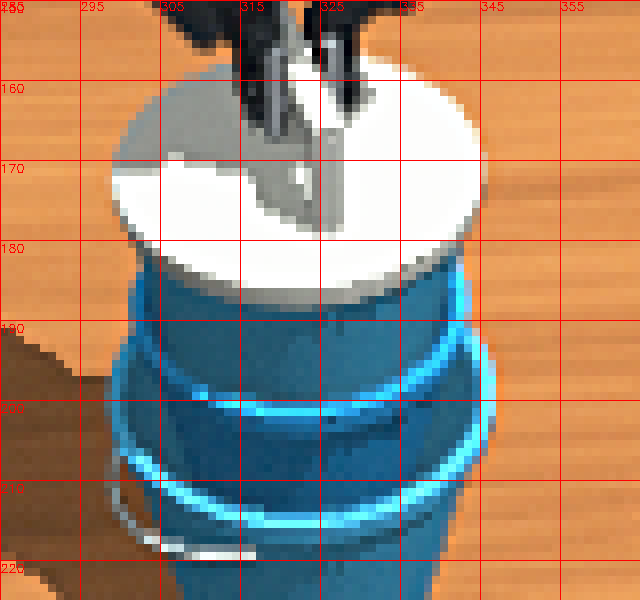

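Run:
```python
from h import *
px=np.array([(112,160),(120,130),(140,105),(165,85),(200,68),(365,55),(410,72),(445,95),(470,120),(484,150),(487,170),(480,200),(460,228),(420,258),(380,272),(320,285),(260,283),(210,270),(165,247),(130,220),(115,190)])/8+[285,150]-.5
for z in(203,205,207):
  q=least_squares(lambda v:resid(px,'scene',v[0],v[1],z,v[2]),[555,10,60]);print(z,q.x.round(1),q.fun.round(1))
ri=np.array([(190,397),(215,408),(260,417),(300,418),(350,412),(395,397),(425,380),(450,360),(470,310),(165,375),(135,300)])/8+[285,150]-.5
for z in(137,141,145):
  q=least_squares(lambda v:resid(ri,'scene',v[0],v[1],z,v[2]),[555,10,60]);print('rim',z,q.x.round(1),q.fun.round(1))
```

```text
203 [553.6  12.1  62. ] [ 0.4  1.   0.6  0.5 -0.2 -0.  -0.9 -1.3 -0.5  0.   0.6  1.   0.9  0.9
 -0.3  0.1 -0.3 -1.1 -1.5  0.1  0.1]
205 [556.1  12.   61.8] [ 0.4  1.   0.6  0.5 -0.2 -0.  -0.9 -1.3 -0.5  0.   0.6  1.   0.9  0.9
 -0.3  0.1 -0.3 -1.1 -1.5  0.1  0.1]
207 [558.5  11.9  61.6] [ 0.4  1.   0.6  0.5 -0.2 -0.  -0.9 -1.3 -0.5  0.   0.6  1.   0.9  0.9
 -0.3  0.1 -0.3 -1.1 -1.5  0.1  0.1]
rim 137 [550.2  11.6  58.7] [ 1.3  1.2  0.1 -0.8 -0.9 -0.7 -0.3  0.8  0.5 -0.2 -0.9]
rim 141 [554.6  11.4  58.4] [ 1.3  1.2  0.1 -0.8 -0.9 -0.7 -0.3  0.8  0.5 -0.2 -0.9]
rim 145 [559.   11.3  58. ] [ 1.3  1.2  0.1 -0.8 -0.9 -0.7 -0.3  0.8  0.5 -0.2 -0.9]
```

Request:
arm_command(
  series=[
    [0, -0.05, -0.05, -0.2, 0, 0, 0],
    [0, 0, 0, -0.2, 0, 0, 0],
    [0, 0, 0, -0.2, 0, 0, 0],
    [0, 0, 0, -0.2, 0, 0, 0],
    [0, 0, 0, -0.1, 0, 0, 0],
    [0, 0, 0, 0, 0, 0, 0],
    [0, 0, 0, 0, 0, 0, 0],
  ],
)

```text
clock: 8.25
eef_pos: [555.3, 10.4, 214.7]
tool_rot: [-0.162, 1.571, -3.077]
force: [-0.8, 0.1, -4.3]
width: 10.7
```

Request:
arm_command(
  series=[
    [0, 0, 0, -0.1, 0, 0, 0],
    [0, 0, 0, -0.1, 0, 0, 0],
    [0, 0, 0, 0, 0, 0, 0],
    [0, 0, 0, 0, 0, 0, 0],
  ],
)

```text
clock: 8.58
eef_pos: [555.2, 10.4, 212.7]
tool_rot: [-0.086, 1.571, -3.001]
force: [-0.0, -1.0, -4.8]
width: 11.4
```

Request:
arm_command(
  series=[
    [0, 0, 0, -0.1, 0, 0, 0],
    [0, 0, 0, -0.1, 0, 0, 0],
    [0, 0, 0, 0, 0, 0, 0],
    [0, 0, 0, 0, 0, 0, 0],
  ],
)

```text
clock: 8.92
eef_pos: [555.2, 10.3, 210.7]
tool_rot: [-0.185, 1.571, -3.1]
force: [-0.6, 0.1, -4.7]
width: 10.6
```

Request:
arm_command(
  series=[
    [0, 0, 0, -0.1, 0, 0, 0],
    [0, 0, 0, -0.1, 0, 0, 0],
    [0, 0, 0, 0, 0, 0, 0],
    [0, 0, 0, 0, 0, 0, 0],
  ],
)

```text
clock: 9.25
eef_pos: [555.2, 10.3, 208.7]
tool_rot: [-0.113, 1.571, -3.028]
force: [0.5, 0.2, -4.1]
width: 10.9
```

Request:
arm_command(
  series=[
    [0, 0, 0, -0.1, 0, 0, 0],
    [0, 0, 0, 0, 0, 0, 0],
    [0, 0, 0, 0, 0, 0, 0],
  ],
)

```text
clock: 9.5
eef_pos: [555.3, 10.4, 207.7]
tool_rot: [0.357, 1.571, -2.558]
force: [-0.6, -0.2, -4.5]
width: 11.0
```

Request:
arm_command(
  series=[
    [0, 0, 0, -0.1, 0, 0, 0],
    [0, 0, 0, 0, 0, 0, 0],
    [0, 0, 0, 0, 0, 0, 0],
  ],
)

```text
clock: 9.75
eef_pos: [555.2, 10.4, 206.7]
tool_rot: [-0.208, 1.571, -3.123]
force: [-0.6, 0.1, -4.9]
width: 11.1
```

Foot z is about 92.4, with no contact yet.

Request:
arm_command(
  series=[
    [0, 0, 0, -0.1, 0, 0, 0],
    [0, 0, 0, 0, 0, 0, 0],
    [0, 0, 0, 0, 0, 0, 0],
  ],
)

```text
clock: 10.0
eef_pos: [555.1, 10.3, 205.7]
tool_rot: [-0.192, 1.57, -3.108]
force: [-1.4, 0.2, -4.2]
width: 11.1
```

Request:
arm_command(
  series=[
    [0, 0, 0, -0.1, 0, 0, 0],
    [0, 0, 0, 0, 0, 0, 0],
    [0, 0, 0, 0, 0, 0, 0],
  ],
)

```text
clock: 10.25
eef_pos: [555.0, 10.4, 204.7]
tool_rot: [-0.257, 1.57, 3.11]
force: [-0.8, 0.6, -3.4]
width: 10.7
```

Request:
arm_command(
  series=[
    [0, 0, 0, -0.1, 0, 0, 0],
    [0, 0, 0, 0, 0, 0, 0],
    [0, 0, 0, 0, 0, 0, 0],
  ],
)

```text
clock: 10.5
eef_pos: [555.0, 10.4, 203.7]
tool_rot: [-0.193, 1.57, -3.109]
force: [-2.5, -0.6, -3.6]
width: 10.9
```

Contact on the +x side (Fx −2.5 N), so I'll shift to −x.

Request:
arm_command(
  series=[
    [0, -0.05, 0, 0, 0, 0, 0],
    [0, -0.05, 0, 0, 0, 0, 0],
    [0, 0, 0, 0, 0, 0, 0],
    [0, 0, 0, 0, 0, 0, 0],
  ],
)

```text
clock: 10.83
eef_pos: [554.6, 10.3, 203.9]
tool_rot: [2.896, 1.57, -0.019]
force: [-0.5, -0.0, -5.1]
width: 10.8
```

Request:
arm_command(
  series=[
    [0, 0, 0, -0.1, 0, 0, 0],
    [0, 0, 0, 0, 0, 0, 0],
    [0, 0, 0, 0, 0, 0, 0],
  ],
)

```text
clock: 11.08
eef_pos: [554.4, 10.3, 202.8]
tool_rot: [3.027, 1.57, 0.112]
force: [-0.7, -0.6, -4.2]
width: 11.1
```

Request:
arm_command(
  series=[
    [0, 0, 0, 0, 0, 0, 0],
  ],
)

```text
clock: 11.17
eef_pos: [554.4, 10.4, 202.8]
tool_rot: [3.004, 1.571, 0.089]
force: [-0.6, -0.4, -4.4]
width: 10.9
```

Request:
arm_command(
  series=[
    [0, 0, 0, -0.1, 0, 0, 0],
    [0, 0, 0, 0, 0, 0, 0],
    [0, 0, 0, 0, 0, 0, 0],
  ],
)

```text
clock: 11.42
eef_pos: [554.5, 10.4, 202.3]
tool_rot: [3.018, 1.57, 0.103]
force: [-0.9, -0.7, 1.7]
width: 11.1
```

Request:
arm_command(
  series=[
    [0, 0, 0, -0.1, 0, 0, 0],
    [0, 0, 0, 0, 0, 0, 0],
    [0, 0, 0, 0, 0, 0, 0],
  ],
)

```text
clock: 11.67
eef_pos: [554.7, 10.4, 202.1]
tool_rot: [3.013, 1.569, 0.097]
force: [-3.2, -0.2, 8.0]
width: 10.8
```

Request:
arm_command(
  series=[
    [0, 0, 0, 0, 0, 0, 0],
  ],
)

```text
clock: 11.75
eef_pos: [554.6, 10.4, 202.1]
tool_rot: [3.018, 1.569, 0.103]
force: [-3.3, 0.9, 8.3]
width: 11.4
```

It now bears with an upward push of about 12 N and a −x push of about 3 N. I'll ease up, nudge −x, and touch again more finely.

Request:
arm_command(
  series=[
    [0, 0, 0, 0.1, 0, 0, 0],
    [0, 0, 0, 0.1, 0, 0, 0],
    [0, -0.05, 0, 0, 0, 0, 0],
    [0, 0, 0, 0, 0, 0, 0],
  ],
)

```text
clock: 12.08
eef_pos: [554.1, 10.3, 202.5]
tool_rot: [2.889, 1.57, -0.026]
force: [0.3, -0.1, -5.8]
width: 10.7
```

Request:
arm_command(
  series=[
    [0, 0, 0, -0.05, 0, 0, 0],
    [0, 0, 0, 0, 0, 0, 0],
    [0, 0, 0, 0, 0, 0, 0],
  ],
)

```text
clock: 12.33
eef_pos: [554.2, 10.4, 202.4]
tool_rot: [2.962, 1.57, 0.046]
force: [0.9, 0.5, -3.5]
width: 11.0
```

Request:
arm_command(
  series=[
    [0, 0, 0, -0.05, 0, 0, 0],
    [0, 0, 0, 0, 0, 0, 0],
    [0, 0, 0, 0, 0, 0, 0],
  ],
)

```text
clock: 12.58
eef_pos: [554.3, 10.4, 202.3]
tool_rot: [2.994, 1.57, 0.079]
force: [0.7, -0.0, 1.5]
width: 10.9
```

Centred bearing: Fx +0.7, Fy 0, net upward push about 6 N. One more reading, then let go.

Request:
arm_command(
  series=[
    [0, 0, 0, 0, 0, 0, 0],
    [0, 0, 0, 0, 0, 0, 0],
  ],
)

```text
clock: 12.75
eef_pos: [554.3, 10.4, 202.3]
tool_rot: [2.993, 1.57, 0.078]
force: [0.5, 0.3, 3.4]
width: 11.0
```

Request:
arm_command(
  series=[
    [0.15, 0, 0, 0, 0, 0, 0],
    [0.2, 0, 0, 0, 0, 0, 0],
    [0.25, 0, 0, 0, 0, 0, 0],
    [0.3, 0, 0, 0, 0, 0, 0],
    [0.35, 0, 0, 0, 0, 0, 0],
    [0.4, 0, 0, 0, 0, 0, 0],
    [0.45, 0, 0, 0, 0, 0, 0],
    [0.5, 0, 0, 0, 0, 0, 0],
    [0.5, 0, 0, 0, 0, 0, 0],
  ],
)

```text
clock: 13.5
eef_pos: [553.8, 10.3, 201.8]
tool_rot: [1.702, 1.571, -1.213]
force: [-0.5, 0.6, 0.3]
width: 42.9
```

```bash
python3 look.py k 1
```

```text
13.6 [553.8  10.4 201.8] [ 0.37 -0.7  -0.73] [-0.    -0.039 -0.005] 42.74835283186638
```

View pics/k_s.png

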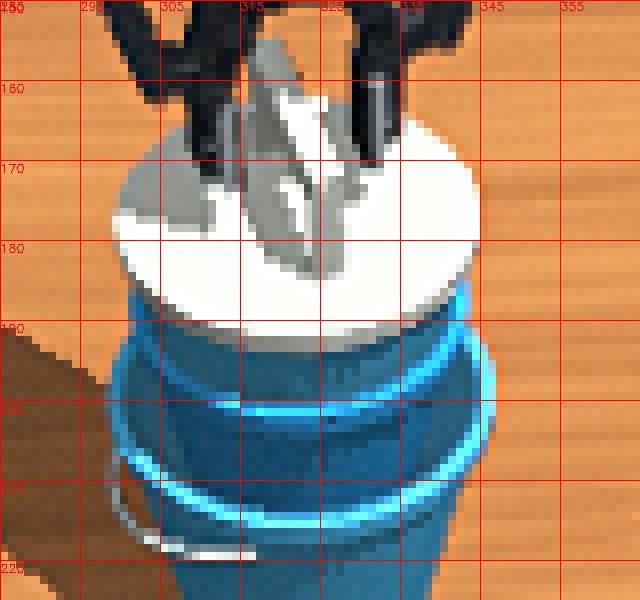

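Fingers are open at scene (312,170) and (332,170), clear of the bar at about (320,165). The force is back to zero and the pail sits in the inner pail. Retreating straight up, then aside.

Request:
arm_command(
  series=[
    [0.6, 0, 0, 0, 0, 0, 0],
    [0.7, 0, 0, 0.5, 0, 0, 0],
    [0.7, 0, 0, 1.0, 0, 0, 0],
    [0.7, 0, 0, 2, 0, 0, 0],
    [0.7, 0, 0, 2.5, 0, 0, 0],
    [0.7, 0, 0, 2.5, 0, 0, 0],
    [0.7, 0, -1, 2, 0, 0, 0],
    [0.7, 0, -2.5, 1, 0, 0, 0],
    [0.7, 0, -2.5, 0, 0, 0, 0],
    [0.7, 0, -2.5, 0, 0, 0, 0],
    [0.7, 0, -2.5, 0, 0, 0, 0],
    [0.7, 0, -2.5, 0, 0, 0, 0],
    [0.7, 0, -2.5, 0, 0, 0, 0],
    [0.7, 0, -2.5, 0, 0, 0, 0],
    [0.7, 0, -2, 0, 0, 0, 0],
    [0.7, 0, -1, 0, 0, 0, 0],
    [0.7, 0, 0, 0, 0, 0, 0],
  ],
)

```text
clock: 15.02
eef_pos: [553.3, -207.6, 317.5]
tool_rot: [1.674, 1.569, -1.246]
force: [-0.7, 0.2, -0.1]
width: 59.5
```

```bash
python3 look.py l 1
```

```text
15.1167 [ 554.  -203.5  317.2] [ 0.94 -0.08 -0.92] [ 0.079 -0.011 -0.022] 59.89565601072153
```

View pics/l_s.png

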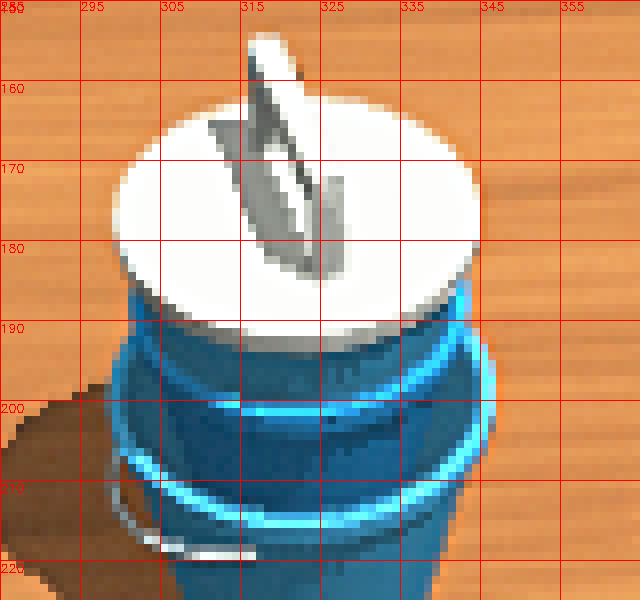

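View pics/l_traw.png

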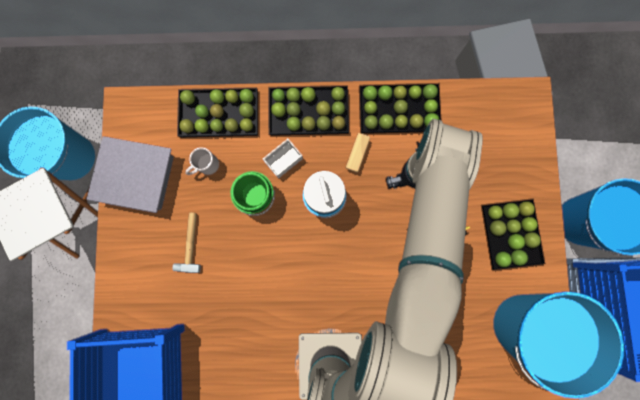

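View pics/l_t.png

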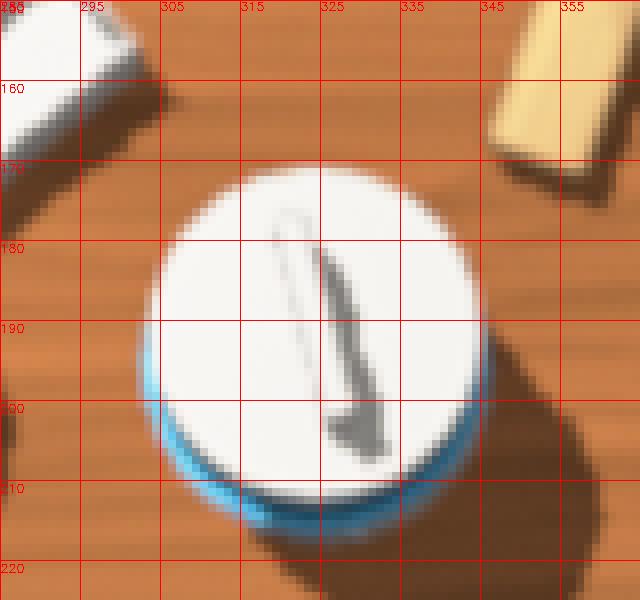

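Run:
```python
from h import *
s=np.array([(112,215),(120,180),(140,152),(170,125),(205,107),(240,97),(330,95),(380,105),(420,125),(450,150),(472,180),(481,210),(478,240),(462,270),(430,300),(390,320),(340,333),(280,335),(230,325),(180,303),(145,280),(120,250)])/8+[285,150]-.5
t=np.array([(140,335),(152,280),(175,235),(205,202),(250,175),(320,163),(385,175),(430,205),(465,250),(482,310),(482,360),(468,410),(440,450),(400,480),(320,500),(250,490),(190,455),(160,415)])/8+[285,150]-.5
print(least_squares(lambda v:np.r_[resid(s,'scene',*v),resid(t,'top',*v)],[555,10,183,62]).x.round(1))
for c,p in(('scene',s),('top',t)):
  for z in(181,183,185):
    q=least_squares(lambda v:resid(p,c,v[0],v[1],z,v[2]),[555,10,60]);print(c,z,q.x.round(1),q.fun.std().round(2))
from h import *
r=ctrl.read_state();print(r['clock'],r['eef_pos'],r['qd'].round(3))
```

```text
[552.4  12.3 181.6  63.4]
scene 181 [551.6  11.1  62.7] 1.15
scene 183 [553.9  11.   62.5] 1.15
scene 185 [556.3  11.   62.3] 1.14
top 181 [552.4  13.9  64.3] 0.64
top 183 [552.1  13.9  64.2] 0.63
top 185 [551.9  13.9  64.1] 0.63
15.1167 [ 553.99099671 -203.45283051  317.16818854] [-0.022 -0.    -0.019  0.007 -0.004 -0.003 -0.   ]
```

Request:
arm_command(
  series=[
    [0.7, 0, 0, 0, 0, 0, 0],
    [0.7, 0, 0, 0, 0, 0, 0],
    [0.7, 0, 0, 0, 0, 0, 0],
    [0.7, 0, 0, 0, 0, 0, 0],
  ],
)

```text
clock: 15.45
eef_pos: [554.0, -203.6, 316.9]
tool_rot: [-2.166, 1.57, 1.204]
force: [0.1, 0.0, -0.3]
width: 59.5
```

```bash
python3 -c "
from cell import ctrl
print(ctrl.read_state()['force'],ctrl.finish_job())"
```

```text
the job is handed in; nothing more can be done
[ 0.1089127   0.0342202  -0.31398231] None
```

I lifted the blue pail by its handle and lowered it into the blue stack. I let go where it bore all round, moved the arm clear, and handed the job in at about 15.5 s of the 48 s. The hand-in reports no verdict.

- **Feeling for the fit:** The first touch was on the +x side, with about 2.5 N sideways. On the next steps down I overshot, to about 12–13 N upward on the pail (8 N more than its weight), close to the 10 N wedging limit. I backed off, shifted about 0.5 mm in −x, and touched again more gently. Side forces were then under 1 N, and the upward push read 6 N and then 8 N just before I let go.
- **Final position:** The lid top measures about 182–183 mm high, which puts the underside at about 87 mm, below the 110 mm limit. The lid centre matches the stack's axis within about 0.5 mm in the scene camera and about 1–3 mm in the top camera. The tilt was not measured; the pail looks upright in both pictures.
- **Disagreements:** The two cameras differ by about 2–3 mm in absolute y. The top-view circle fit also came out about 2 mm too large in radius.
- **Everything else:** The tool force is back to zero. The bystanders in view, and the green stack, look unmoved in the last top picture. The arm hid the jar and most of the price card there, so I did not see those again after moving. The arm's path was planned to pass well above them.

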